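# Stack the second vial tray on the shaker

### The job

Pick up the loose blue vial tray from the bench and stack it on the tray that is already on the shaker: let its four lugs down into the sockets of the lower tray, then press it home until the orange catches snap over both its ends. Feel for the sockets and press gently, without dropping, banging or forcing it, keep the tray level, leave the bottles and the beaker where they are, and let go.

Things in the scene. Friction and masses are not known exactly. Their poses are not given: they have to be found in the camera images.
- tray_grip (a point): Loose blue vial tray, 130 mm (x) by 184 mm (y), 82 mm tall, about 0.55 kg, same after half a turn. The point is the centre of its grip bar, 68 mm above the lug tips; axes are the tray's. The bar runs along y: 12 mm thick, 128 long, top 13 mm above the point. Each side of it is free for 34 mm, to 48 mm below the point; then a row of fixed vials, tops 3 mm below the point.
- tray_foot (a point): The same tray: the middle between the tips of its four round lugs, which are at x = +-50, y = +-78 mm from here, under the corners. Lugs: 14 mm diameter, 16 mm long, tips tapered to 11 mm over the last 2.5 mm. The tray's flat floor starts 16 mm above this point; it stands on its lugs on the bench.
- shaker: White reciprocating shaker, fixed, 250 mm (x) by 215 mm (y); origin at the middle of its foot, on the bench. A lower tray like the loose one is screwed to its carriage, axes along the shaker's, middle at y = 0. Held by a brake, the carriage stopped somewhere on its stroke along x: the lower tray's middle is at an unreported x from -16 to +16 mm and must be seen or felt for.
- shaker_rails (a point): Point fixed to the housing: mid-stroke, level with the tops of the lower tray's two rails, 146 mm above the bench; shaker's axes. Rails run along x, 28 mm wide, 130 long, at y = +-78 mm. Sockets, open above, lie in them 50 mm either side of the lower tray's middle (which may be 16 mm off in x): 16.5 mm (x) by 17.5 (y), 20 deep, 1 mm chamfer. Lugs on rails: grip point 214 mm above bench.
- shaker_home (a point): Point fixed to the housing: mid-stroke, at the height of the upper tray's grip point when fully home, its floor on the rails (198 mm above the bench). Orange spring catches at both y ends of the lower tray: from about 14 mm above home the floor's edge pushes them out, in the last 3 mm they snap over it. The weight alone does not do it: press down with some 3 to 12 N more.
- amber_bottle: Amber bottle with black cap, 60 mm diameter, 130 mm tall, origin at the centre of its base. Leave alone.
- beaker: Clear plastic beaker, 80 mm wide, 95 mm tall, origin at the centre of its base. Leave alone.
- wash_bottle: White bottle with red cap, 64 mm diameter, 170 mm tall, origin at the centre of its base. Leave alone.
Things that resemble listed ones, but are neither listed nor needed, are in the scene too. What is shaped like the part that bears tray_grip but black or yellow is not meant.

How it is judged:
By the outcome, as a careful person would: the job done as asked, in the order asked, and still so for the second after the job is handed in, with the robot touching nothing.
It also fails if it takes over 72 s, if anything falls off the work surface, if the arm or the gripper's body presses on something with over 40 N, if the wrist force passes 120 N, or if a joint passes its speed limit or range.

### The arm

A 6-joint arm with a two-finger parallel gripper is mounted at the origin on the work surface. World frame = base frame: x ahead of the robot, y to its left, z up, the work surface at z = 0. Lengths are in m, angles in rad, forces in N, time in s.
With the tool pointing down it reaches from about 0.3 to 0.75 m from the base axis. Payload 8.5 kg.
Tool frame: the origin (TCP) lies on the mounting face of the last link; the fingertips stand 173 mm ahead of it and the grasp point (between the pads) lies 155 mm ahead of it; y points along the fingers, z is the direction in which the jaws open and shut, and the axes are right-handed (so a half turn about y gives the same grasp; the last joint's range is limited). The gripper opens to 85 mm and grips with 20 to 120 N. Pads are 22 mm wide; open, the fingers measure 114 mm over their backs; the gripper's body (76 mm by 85 mm) begins 54 mm behind the grasp point. The pads swing forward as they close: fully open they stand 13 mm farther back than shut.
Start: joints at [-1.499, 0.381, 1.297, -0, 1.464, -0.215], TCP at [0.156, -0.528, 0.405] pointing down, gripper open.
Joint ranges: [-3.11, 3.11], [-0.89, 2.33], [0.22, 2.48], [-1.42, 4.56], [0.17, 2.85], [-2.88, 2.88]. Speed limits (rad/s): [2.39, 2.39, 3.14, 3.14, 3.14, 3.14].

### API

Orientations are given as a 3x3 rotation matrix whose columns are the frame's x, y, z axes.
In Python, from cell import ctrl, cams gives the robot as it stands.
- The arm moves only by the tool apply_moves, never from a script. Its argument "plan" is a list of rows, each an object of numbers: "dx", "dy", "dz": the shift along the tool's x, y, z in m; "ax", "ay", "az": the turn, a rotation vector about the tool's x, y, z in degrees; "hand": the opening, from 0 (shut) to 1 (fully open). A call has 1 to 8 rows; each row shifts and turns the commanded pose from where the row before left it, along the tool's axes as they then stand; what a row does not reach is not made up. A row lasts 1/8 s, in which the tool goes at most 62.5 mm and 10.7 degrees, less where a joint would pass 70% of its speed; a pose out of reach is approached as far as the arm can. A call with a gripper value outside its range is refused whole. The fingers move at their own pace and stop on an object; the grip force is fixed at half the most. Time passes only in rows, so rows that do not move let the fingers close. It gives the time, the measured TCP pose, the force and the opening at its end, in the units of the state.
- ctrl.observe(): the state, without advancing time (a new reading comes with each control period).
- cams.get_image(name): name is "side" or "top" or "wrist"; returns a dict with "pixels" (400x640x3 uint8, red, green, blue), "depth" (400x640 float32, m along the optical axis (not along the pixel's ray), 0 where there is no reading), "vertical_fov" (degrees; the focal length in pixels is half the picture's height over the tangent of half this angle, whatever the lens; pixels are square), "cx", "cy" (the principal point, pixels), "R" (3x3) and "t" (3): a world point X has camera coordinates R X + t. Camera axes: x right, y down, z forward; pixel columns grow to the right and rows downward; lengths in m; the calibration is good to about 2 mm. A picture is of the moment at which its call begins.
- ctrl.job_done(): hands the job in, once; it reports no verdict.
The state is a dict: "t": time; "joint_pos": joint angles; "joint_vel": joint speeds; "joint_efforts": joint torques, N m; "tool_pos": TCP position; "tool_rot": TCP orientation; "ft_force": force on the tool from outside, world axes, zero at the start; "wrist_torque": the same for the moment, N m; "grip_width": finger opening in m.
Only numpy, scipy, OpenCV 4.12 (cv2) and the standard library are available. Lean on these libraries where they do the work, as an engineer would, in place of code of your own. Each camera call takes 0.05 s, during which the arm holds its last target.

## Working session

There is one attempt and no reset: what is moved stays moved. The work goes in short steps, Python scripts to look and compute and a tool call to move; the robot and the scene stay as the last step left them, time stands still between calls to the robot, and variables do not carry over. Pictures are saved under pics/ and viewed, and the job is handed in when it is done.

Besides the shell and the picture viewer there is one more tool, called after "Call:" as name(argument=value, ...), one argument or row to a line, values as JSON. apply_moves: Moves the arm, as the interface text tells. Its arguments: {"type":"object","properties":{"plan":{"type":"array","items":{"type":"object","properties":{"dx":{"type":"number"},"dy":{"type":"number"},"dz":{"type":"number"},"ax":{"type":"number"},"ay":{"type":"number"},"az":{"type":"number"},"hand":{"type":"number"}}}}},"required":["plan"]}

```bash
mkdir -p pics; cat > h.py <<'E'
import numpy as np, cv2
from cell import ctrl, cams
def grab(n,tag):
    im=cams.get_image(n); cv2.imwrite(f'pics/{tag}.png',im['pixels'][:,:,::-1]); np.savez(f'pics/{tag}.npz',**im); return im
def load(tag): return np.load(f'pics/{tag}.npz')
def cloud(im):
    d=im['depth']; f=200/np.tan(np.radians(float(im['vertical_fov']))/2)
    v,u=np.mgrid[:400,:640]
    P=np.stack([(u-im['cx'])/f*d,(v-im['cy'])/f*d,d],-1)
    return (P-im['t'])@im['R']   # R^T (P-t)
E
python3 - <<'E'
from h import *
s=ctrl.observe()
for k,v in s.items(): print(k,np.round(v,4).tolist())
for n in('side','top','wrist'):
    im=grab(n,n+'0'); print(n,im['vertical_fov'],im['cx'],im['cy'],np.round(im['R'],3).tolist(),np.round(im['t'],3))
E
```

```text
t 0.0
joint_pos [-1.4993, 0.3812, 1.2983, -0.0, 1.4636, -0.2153]
joint_vel [-0.0005, 0.0007, 0.001, 0.0001, -0.0, 0.0001]
joint_efforts [-0.0009, -44.8461, -23.1279, -0.0002, 0.0048, -0.0]
tool_pos [0.1556, -0.5275, 0.4041]
tool_rot [[-0.9591, -0.0001, 0.2829], [-0.2829, 0.0015, -0.9591], [-0.0003, -1.0, -0.0015]]
ft_force [0.0346, 0.3448, 0.0204]
wrist_torque [-0.0188, 0.0085, 0.0204]
grip_width 0.0853
side 51.24814404893873 310.7120071691606 191.72574198480584 [[-0.994, -0.109, -0.007], [-0.063, 0.627, -0.777], [0.09, -0.772, -0.63]] [0.517 0.109 1.483]
top 50.222291333144234 320.22015335443507 204.1086309101154 [[0.001, -1.0, -0.006], [-0.998, -0.001, -0.069], [0.069, 0.006, -0.998]] [0.039 0.505 1.335]
wrist 68.86344436314391 318.8423574068019 203.00588275715316 [[0.283, -0.959, -0.002], [-0.917, -0.271, 0.293], [-0.282, -0.081, -0.956]] [-0.548 -0.038  0.38 ]
```

View pics/top0.png

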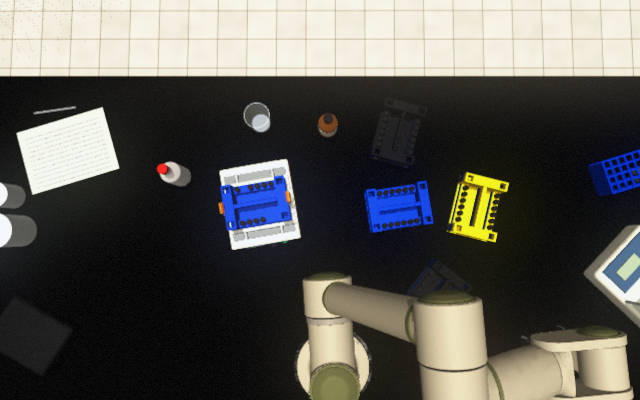

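View pics/side0.png

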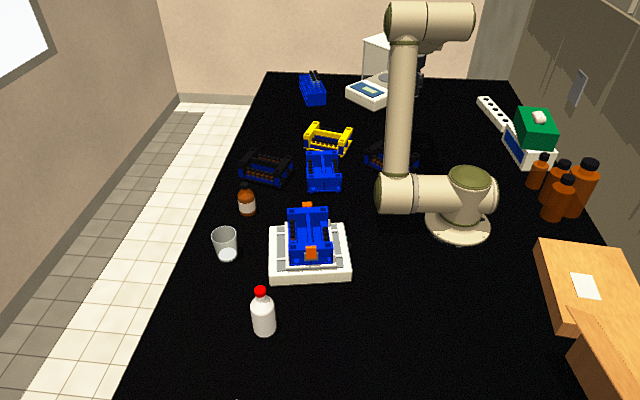

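View pics/wrist0.png

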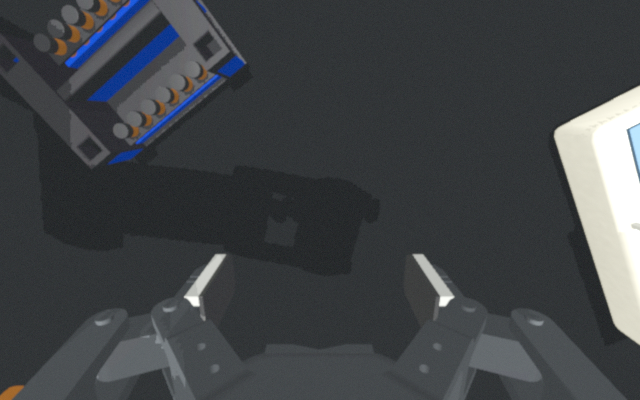

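The top view shows the shaker with its lower tray at about (258,203). The tray candidates are blue at (398,206), yellow at (480,207), black at (400,130) and (440,280), and an unlike blue rack at (617,172). The blue one at (398,206) fits, so I'll enlarge it to confirm.

```bash
python3 - <<'E'
from h import *
im=load('top0'); a=im['pixels'][140:270,200:450,::-1]
cv2.imwrite('pics/crop_top0.png',cv2.resize(a,None,fx=3.2,fy=3.2,interpolation=cv2.INTER_CUBIC))
P=cloud(im); 
hsv=cv2.cvtColor(im['pixels'],cv2.COLOR_RGB2HSV)
blue=(hsv[...,0]>105)&(hsv[...,0]<130)&(hsv[...,1]>140)&(hsv[...,2]>50)&(im['depth']>0)
for nm,(u0,u1) in dict(loose=(355,440),lower=(210,305)).items():
    m=blue.copy(); m[:,:u0]=0; m[:,u1:]=0; m[:150]=0;m[255:]=0
    Q=P[m]; print(nm,len(Q),Q.min(0),Q.max(0)); h,e=np.histogram(Q[:,2],bins=np.arange(0,.26,.005)); print([(round(x,3),int(c)) for x,c in zip(e,h) if c])
im=load('side0'); a=im['pixels'][140:300,220:380,::-1]
cv2.imwrite('pics/crop_side0.png',cv2.resize(a,None,fx=3.7,fy=3.7,interpolation=cv2.INTER_CUBIC))
E
```

```text
loose 2606 [ 0.4169481  -0.32032176 -0.00664911] [ 0.63880556 -0.09717468  0.08911985]
[(np.float64(0.0), 61), (np.float64(0.005), 3), (np.float64(0.01), 67), (np.float64(0.015), 527), (np.float64(0.02), 377), (np.float64(0.025), 35), (np.float64(0.03), 9), (np.float64(0.035), 37), (np.float64(0.04), 171), (np.float64(0.045), 113), (np.float64(0.05), 22), (np.float64(0.055), 30), (np.float64(0.06), 74), (np.float64(0.065), 66), (np.float64(0.07), 52), (np.float64(0.075), 295), (np.float64(0.08), 524), (np.float64(0.085), 49)]
lower 2601 [ 0.42198446  0.12563987 -0.00759444] [0.59198827 0.36610498 0.15367492]
[(np.float64(0.0), 20), (np.float64(0.06), 2), (np.float64(0.065), 1), (np.float64(0.07), 1), (np.float64(0.075), 92), (np.float64(0.08), 657), (np.float64(0.085), 215), (np.float64(0.09), 18), (np.float64(0.095), 22), (np.float64(0.1), 48), (np.float64(0.105), 258), (np.float64(0.11), 127), (np.float64(0.115), 21), (np.float64(0.12), 40), (np.float64(0.125), 58), (np.float64(0.13), 43), (np.float64(0.135), 43), (np.float64(0.14), 453), (np.float64(0.145), 448), (np.float64(0.15), 15)]
```

View pics/crop_top0.png

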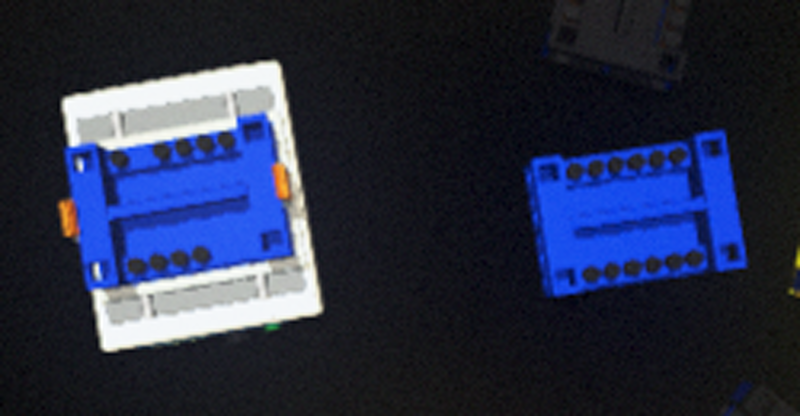

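View pics/crop_side0.png

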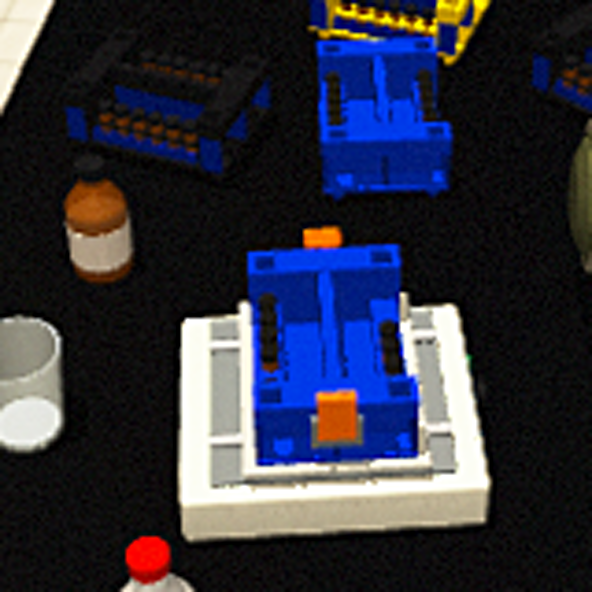

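The enlarged crop confirms the loose blue tray: free-standing, with a bar and two vial rows. Next I'll fit both tray poses and the shaker housing.

```bash
cat > fit.py <<'E'
from h import *
from scipy.optimize import minimize
def inside(Q,x,y,th,s=.0015):
    c,n=np.cos(th),np.sin(th); d=Q-[x,y]; a=d[:,0]*c+d[:,1]*n; b=-d[:,0]*n+d[:,1]*c
    sg=lambda t:1/(1+np.exp(-t/s))
    rail=sg(.065-abs(a))*sg(.014-abs(abs(b)-.078))
    bar=sg(.006-abs(a))*sg(.064-abs(b))
    return np.maximum(rail,bar)
def fitimg(im,zr,box,blueonly=True):
    # project z=zt plane template into image: use the cloud points near the top z as positives, other pixels (projected on the plane) as negatives
    P=cloud(im); hsv=cv2.cvtColor(im['pixels'],cv2.COLOR_RGB2HSV)
    blue=(hsv[...,0]>100)&(hsv[...,0]<135)&(hsv[...,1]>100)&(im['depth']>0)
    zt=zr
    f=200/np.tan(np.radians(float(im['vertical_fov']))/2)
    v,u=np.mgrid[:400,:640]
    ray=np.stack([(u-im['cx'])/f,(v-im['cy'])/f,np.ones((400,640))],-1)@im['R']
    C=-im['R'].T@im['t']; X=C+ray*((zt-C[2])/ray[...,2])[...,None]
    u0,u1,v0,v1=box; sl=(slice(v0,v1),slice(u0,u1))
    pos=(blue&(abs(P[...,2]-zt)<.009))[sl].ravel(); Q=X[sl].reshape(-1,3)[:,:2]
    m=Q[pos]; c0=m.mean(0)
    best=None
    for th0 in np.linspace(-1.5,1.5,13):
        J=lambda p:np.sum((inside(Q,p[0],p[1],p[2])-pos)**2)
        r=minimize(J,[*c0,th0],method='Nelder-Mead',options=dict(initial_simplex=np.array([[*c0,th0],[c0[0]+.01,c0[1],th0],[c0[0],c0[1]+.01,th0],[*c0,th0+.15]]),xatol=1e-5,fatol=1e-3))
        if best is None or r.fun<best.fun: best=r
    return best.x,best.fun,pos.sum(),P
E
python3 - <<'E'
from fit import *
im=load('top0')
for nm,z,b in(('loose',.081,(355,440,150,255)),('lower',.145,(205,310,150,255))):
    x,f,n,P=fitimg(im,z,b); print(nm,x,np.degrees(x[2]),f,n)
hsv=cv2.cvtColor(im['pixels'],cv2.COLOR_RGB2HSV)
w=(hsv[...,1]<40)&(hsv[...,2]>150); w[:,:205]=0;w[:,310:]=0;w[:150]=0;w[262:]=0
Q=P[w]; print('white z',np.percentile(Q[:,2],[1,10,30,50,70,90,99]))
zz=np.median(Q[:,2]); Q=Q[abs(Q[:,2]-zz)<.01]
print(cv2.minAreaRect((Q[:,:2]*1000).astype(np.float32)))
for nm,(u,v) in dict(wash=(163,169),amber=(327,118),beak=(257,112)).items():
    print(nm,P[v,u])
E
```

```text
loose [ 0.49371338 -0.19879289  0.15334639] 8.786101214469172 193.4217953427946 918
lower [0.50014937 0.22578869 0.17325095] 9.926548292362599 206.7208115229722 963
white z [0.00058046 0.05620713 0.05956674 0.06253834 0.06662887 0.07888349
 0.08463479]
((503.79779052734375, 226.76565551757812), (249.54153442382812, 213.7146759033203), 9.910581588745117)
wash [0.59459788 0.4857887  0.16631587]
amber [0.75248461 0.01954802 0.1267782 ]
beak [0.79998771 0.24252975 0.02520275]
```

```bash
cat > plan.py <<'E'
from h import *
from scipy.spatial.transform import Rotation as Ro, Slerp
def Rt(thdeg):
    t=np.radians(thdeg); c,s=np.cos(t),np.sin(t)
    return np.array([[s,0,c],[-c,0,s],[0,-1,0]])
def steps(p,R,p2,R2,n):
    rv=Ro.from_matrix(R.T@R2).as_rotvec()
    for k in range(n):
        a=R@Ro.from_rotvec(rv*k/n).as_matrix()
        d=a.T@((p2-p)/n); print(np.round(d*1000,2),np.round(np.degrees(rv/n),3))
def rel(p2,R2):
    s=ctrl.observe(); p,R=np.array(s['tool_pos']),np.array(s['tool_rot'])
    print('d tool mm',np.round(R.T@(np.array(p2)-p)*1000,2),'turn',np.round(np.degrees(Ro.from_matrix(R.T@R2).as_rotvec()),2),'f',np.round(s['ft_force'],2),'t',s['t'])
E
python3 - <<'E'
from plan import *
s=ctrl.observe(); R=np.array(s['tool_rot']);p=np.array(s['tool_pos'])
im=load('wrist0'); C=-im['R'].T@im['t']; print('cam in tool',R.T@(C-p),(im['R']@R).round(3).tolist())
steps(p,R,np.array([.494,-.199,.40]),Rt(8.8),9)
E
```

```text
cam in tool [-0.07505097  0.03146819 -0.00070697] [[-0.0, 0.001, 1.0], [0.956, -0.293, 0.0], [0.293, 0.956, -0.001]]
[-46.39   0.51 -24.37] [ 5.000e-03 -9.152e+00 -6.000e-03]
[-49.68   0.51 -16.68] [ 5.000e-03 -9.152e+00 -6.000e-03]
[-51.7    0.5   -8.57] [ 5.000e-03 -9.152e+00 -6.000e-03]
[-52.4    0.49  -0.24] [ 5.000e-03 -9.152e+00 -6.000e-03]
[-51.77   0.49   8.1 ] [ 5.000e-03 -9.152e+00 -6.000e-03]
[-49.83   0.48  16.23] [ 5.000e-03 -9.152e+00 -6.000e-03]
[-46.61   0.48  23.95] [ 5.000e-03 -9.152e+00 -6.000e-03]
[-42.21   0.48  31.06] [ 5.000e-03 -9.152e+00 -6.000e-03]
[-36.73   0.48  37.38] [ 5.000e-03 -9.152e+00 -6.000e-03]
```

Call:
apply_moves(
  plan=[
    {"dx": -0.0464,"dz": -0.0244,"ay": -9.15,"hand": 0.42},
    {"dx": -0.0497,"dz": -0.0167,"ay": -9.15,"hand": 0.42},
    {"dx": -0.0517,"dz": -0.0086,"ay": -9.15,"hand": 0.42},
    {"dx": -0.0524,"dz": 0,"ay": -9.15,"hand": 0.42},
    {"dx": -0.0518,"dz": 0.0081,"ay": -9.15,"hand": 0.42},
    {"dx": -0.0498,"dz": 0.0162,"ay": -9.15,"hand": 0.42},
    {"dx": -0.0466,"dz": 0.024,"ay": -9.15,"hand": 0.42},
    {"dx": -0.0422,"dz": 0.031,"ay": -9.15,"hand": 0.42},
  ],
)

```text
invalid input
```

```bash
python3 - <<'E'
from plan import *
rel([.494,-.199,.40],Rt(8.8)); print(ctrl.observe()['grip_width'])
E
```

```text
d tool mm [-417.52    4.61 -219.35] turn [ 4.000e-02 -8.237e+01 -6.000e-02] f [ 0.24 -0.09  0.18] t 0.15
0.0854297308083954
```

Call:
apply_moves(
  plan=[
    {"dx": -0.0464,"dy": 0,"dz": -0.0244,"ax": 0,"ay": -9.15,"az": 0,"hand": 0.42},
    {"dx": -0.0497,"dy": 0,"dz": -0.0167,"ax": 0,"ay": -9.15,"az": 0,"hand": 0.42},
    {"dx": -0.0517,"dy": 0,"dz": -0.0086,"ax": 0,"ay": -9.15,"az": 0,"hand": 0.42},
    {"dx": -0.0524,"dy": 0,"dz": 0,"ax": 0,"ay": -9.15,"az": 0,"hand": 0.42},
    {"dx": -0.0518,"dy": 0,"dz": 0.0081,"ax": 0,"ay": -9.15,"az": 0,"hand": 0.42},
    {"dx": -0.0498,"dy": 0,"dz": 0.0162,"ax": 0,"ay": -9.15,"az": 0,"hand": 0.42},
    {"dx": -0.0466,"dy": 0,"dz": 0.024,"ax": 0,"ay": -9.15,"az": 0,"hand": 0.42},
    {"dx": -0.0422,"dy": 0,"dz": 0.031,"ax": 0,"ay": -9.15,"az": 0,"hand": 0.42},
  ],
)

```text
t: 1.15
tool_pos: [0.4576, -0.2343, 0.4046]
tool_rot: [[-0.001, -0.0, 1.0], [-1.0, 0.0, -0.001], [-0.0, -1.0, -0.0]]
ft_force: [0.8, -0.3, -0.1]
grip_width: 0.0357
```

```bash
python3 - <<'E'
from plan import *
rel([.494,-.199,.40],Rt(8.8)); print(ctrl.observe()['grip_width'])
E
```

```text
d tool mm [-35.31   4.63  36.37] turn [ 0.01 -8.87 -0.  ] f [ 0.82 -0.32 -0.13] t 1.15
0.03570639690350027
```

Call:
apply_moves(
  plan=[
    {"dx": -0.035,"dy": 0.02,"dz": 0.036,"ax": 0,"ay": -8.8,"az": 0,"hand": 0.42},
    {"dx": 0,"dy": 0,"dz": 0,"ax": 0,"ay": 0,"az": 0,"hand": 0.42},
    {"dx": 0,"dy": 0,"dz": 0,"ax": 0,"ay": 0,"az": 0,"hand": 0.42},
  ],
)

```text
t: 1.52
tool_pos: [0.4926, -0.2012, 0.3847]
tool_rot: [[0.146, -0.0, 0.989], [-0.989, -0.0, 0.146], [0.0, -1.0, -0.0]]
ft_force: [-0.4, -0.3, 0.5]
grip_width: 0.036
```

```bash
python3 - <<'E'
from fit import *
from plan import *
im=grab('wrist','w1')
x,f,n,P=fitimg(im,.081,(0,640,0,300)); print(x,np.degrees(x[2]),f,n)
rel([x[0],x[1],.223],Rt(np.degrees(x[2])))
E
```

```text
[ 0.55264099 -0.46564109 -0.4       ] -22.918311805232694 4019.0 4019
d tool mm [269.95 162.16  21.37] turn [-1.000e-02  3.125e+01  2.000e-02] f [0.97 0.16 0.36] t 1.575
```

View pics/w1.png

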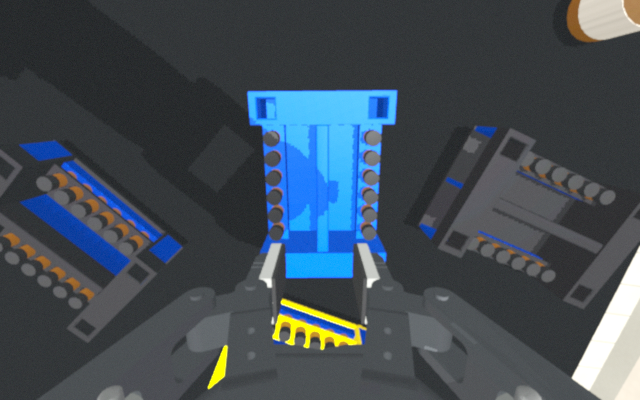

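Wrist view: the loose blue tray is centred at (322,185), with its rails at rows 108 and 260 and the bar at column 322. The black trays sit left and right, and the yellow one is below. I'll refit with the fingers masked out.

```bash
python3 - <<'E'
import re
s=open('fit.py').read()
s=s.replace("pos=(blue&(abs(P[...,2]-zt)<.009))[sl].ravel(); Q=X[sl].reshape(-1,3)[:,:2]","pos=(blue&(abs(P[...,2]-zt)<.009))[sl].ravel(); Q=X[sl].reshape(-1,3)[:,:2]\n    ok=(P[...,2]<zt+.015)[sl].ravel()&(im['depth'][sl].ravel()>.05); pos=pos[ok]; Q=Q[ok]")
s=s.replace("np.linspace(-1.5,1.5,13)","(.0,.17,.3)")
open('fit.py','w').write(s)
E
python3 - <<'E'
from fit import *
from plan import *
im=load('w1')
for b in ((235,410,80,290),(235,410,80,250)):
    x,f,n,P=fitimg(im,.081,b); print(x,np.degrees(x[2]),f,n)
print([P[v,u].round(4).tolist() for u,v in ((322,115),(322,180),(322,265))])
rel([x[0],x[1],.223],Rt(np.degrees(x[2])))
E
```

```text
[ 0.4945185  -0.19871866  0.16101075] 9.225236414404018 4352.354922968958 4012
[ 0.48869735 -0.16124428  0.15455894] 8.855574850613031 4381.007007081496 2103
[[0.4845, -0.127, 0.081], [0.4933, -0.1859, 0.0802], [0.5068, -0.2753, 0.0811]]
d tool mm [-40.5  162.01   2.21] turn [-0.01 -0.53  0.03] f [0.97 0.16 0.36] t 1.575
```

Both views agree to about 1 mm and 0.4°, so I'll use (0.494, -0.199) and 9.0°.

```bash
python3 - <<'E'
from plan import *
rel([.4941,-.1988,.223],Rt(9.0)); 
E
```

```text
d tool mm [ -2.56 162.03   2.11] turn [-0.01 -0.67  0.03] f [0.97 0.16 0.36] t 1.575
```

Call:
apply_moves(
  plan=[
    {"dx": -0.0026,"dy": 0.04,"dz": 0.002,"ax": 0,"ay": -0.65,"az": 0,"hand": 0.42},
    {"dx": 0,"dy": 0.04,"dz": 0,"ax": 0,"ay": 0,"az": 0,"hand": 0.42},
    {"dx": 0,"dy": 0.032,"dz": 0,"ax": 0,"ay": 0,"az": 0,"hand": 0.42},
    {"dx": 0,"dy": 0.02,"dz": 0,"ax": 0,"ay": 0,"az": 0,"hand": 0.42},
    {"dx": 0,"dy": 0.015,"dz": 0,"ax": 0,"ay": 0,"az": 0,"hand": 0.42},
    {"dx": 0,"dy": 0.015,"dz": 0,"ax": 0,"ay": 0,"az": 0,"hand": 0.42},
    {"dx": 0,"dy": 0,"dz": 0,"ax": 0,"ay": 0,"az": 0,"hand": 0.42},
  ],
)

```text
t: 2.45
tool_pos: [0.4942, -0.1983, 0.2221]
tool_rot: [[0.157, -0.001, 0.988], [-0.988, 0.001, 0.157], [-0.001, -1.0, -0.001]]
ft_force: [0.0, 0.4, 0.2]
grip_width: 0.0357
```

```bash
python3 - <<'E'
from plan import *
rel([.4941,-.1988,.223],Rt(9.0)); grab('wrist','w2')
E
```

```text
d tool mm [ 0.52 -0.86 -0.17] turn [ 0.05  0.05 -0.05] f [0.03 0.42 0.25] t 2.45
```

View pics/w2.png

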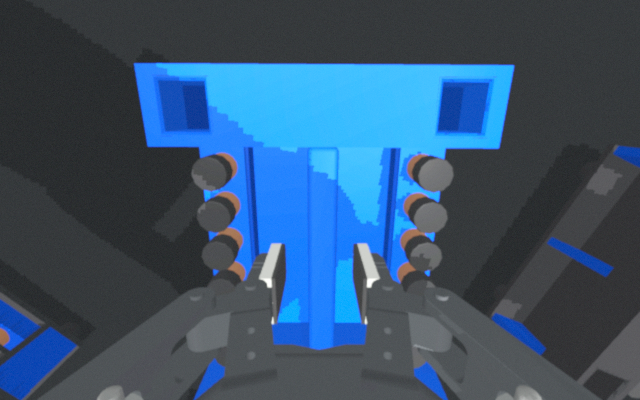

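The fingers straddle the bar (column 322), clear of the vial rows, with no contact force. Closing now.

Call:
apply_moves(
  plan=[
    {"dx": 0,"dy": 0,"dz": 0,"ax": 0,"ay": 0,"az": 0,"hand": 0},
    {"dx": 0,"dy": 0,"dz": 0,"ax": 0,"ay": 0,"az": 0,"hand": 0},
    {"dx": 0,"dy": 0,"dz": 0,"ax": 0,"ay": 0,"az": 0,"hand": 0},
    {"dx": 0,"dy": 0,"dz": 0,"ax": 0,"ay": 0,"az": 0,"hand": 0},
    {"dx": 0,"dy": 0,"dz": 0,"ax": 0,"ay": 0,"az": 0,"hand": 0},
    {"dx": 0,"dy": 0,"dz": 0,"ax": 0,"ay": 0,"az": 0,"hand": 0},
  ],
)

```text
t: 3.25
tool_pos: [0.4945, -0.1981, 0.2235]
tool_rot: [[0.158, 0.001, 0.987], [-0.987, -0.001, 0.158], [0.001, -1.0, 0.001]]
ft_force: [-1.8, -0.2, 5.6]
grip_width: 0.011
```

Call:
apply_moves(
  plan=[
    {"dx": 0,"dy": -0.003,"dz": 0,"ax": 0,"ay": 0,"az": 0,"hand": 0},
    {"dx": 0,"dy": -0.006,"dz": 0,"ax": 0,"ay": 0,"az": 0,"hand": 0},
    {"dx": 0,"dy": -0.01,"dz": 0,"ax": 0,"ay": 0,"az": 0,"hand": 0},
    {"dx": 0,"dy": -0.01,"dz": 0,"ax": 0,"ay": 0,"az": 0,"hand": 0},
    {"dx": 0,"dy": 0,"dz": 0,"ax": 0,"ay": 0,"az": 0,"hand": 0},
    {"dx": 0,"dy": 0,"dz": 0,"ax": 0,"ay": 0,"az": 0,"hand": 0},
  ],
)

```text
t: 4.0
tool_pos: [0.4943, -0.198, 0.2516]
tool_rot: [[0.158, -0.0, 0.987], [-0.987, 0.0, 0.158], [-0.0, -1.0, -0.0]]
ft_force: [-0.3, 0.5, -5.3]
grip_width: 0.0111
```

```bash
python3 - <<'E'
from plan import *
s=ctrl.observe(); print(s['ft_force'],s['wrist_torque'],s['grip_width']); grab('side','s1'); im=grab('wrist','w3')
a=load('side' and 's1')['pixels'][100:260,240:400,::-1]; cv2.imwrite('pics/s1c.png',cv2.resize(a,None,fx=3.6,fy=3.6))
E
```

```text
[-0.25648492  0.46974724 -5.34624286] [-0.04454666  0.02063284  0.01428128] 0.011095391482324737
```

View pics/s1c.png

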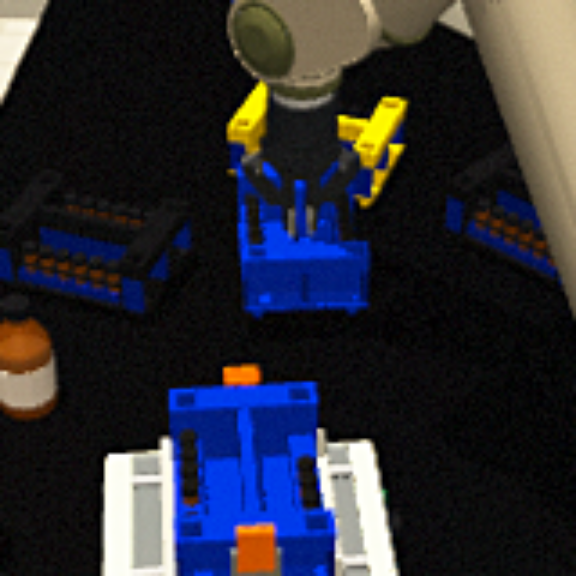

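View pics/w3.png

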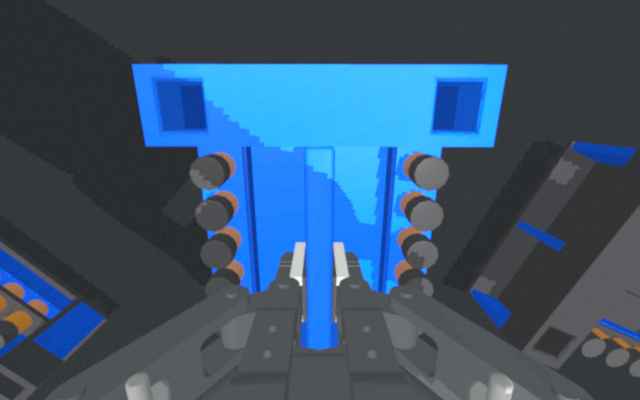

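Lifted: force -5.3 N matches 0.55 kg, and the tray looks level. Now I'll measure the tray pose in the tool frame from the far rail in w3.

```bash
cat > held.py <<'E'
from plan import *
def held(tag,s,rows=(66,145)):
    im=load(tag); P=cloud(im); R=np.array(s['tool_rot']);p=np.array(s['tool_pos'])
    T=(P-p)@R  # tool coords
    reg=T[70:142,215:425].reshape(-1,3); yt=np.median(reg[:,1]); print('rail top at tool y',yt,'tilt',np.polyfit(reg[:,2],reg[:,1],1)[0],np.polyfit(reg[:,0],reg[:,1],1)[0])
    f=200/np.tan(np.radians(float(im['vertical_fov']))/2); C=(-im['R'].T@im['t']-p)@R
    g=(im['pixels'][...,2].astype(float)-im['pixels'][...,0])
    def pt(u,v):
        r=np.array([(u-im['cx'])/f,(v-im['cy'])/f,1])@im['R']@R; return C+r*(yt-C[1])/r[1]
    edge=[]
    for u in range(160,490,6):
        col=g[40:100,u]; k=np.argmax(np.diff(cv2.GaussianBlur(col.reshape(-1,1),(1,5),0).ravel()))+40.5
        edge.append(pt(u,k))
    e=np.array(edge); 
    k=np.polyfit(e[:,2],e[:,0],1)
    for _ in range(3):
        r=e[:,0]-np.polyval(k,e[:,2]); m=abs(r)<.0015; k=np.polyfit(e[m,2],e[m,0],1)
    print('outer edge toolx',k[1],'slope deg',np.degrees(np.arctan(k[0])),m.sum())
    L=[];Rr=[]
    for v in range(72,142,4):
        row=cv2.GaussianBlur(g[v].reshape(1,-1),(5,1),0).ravel(); d=np.diff(row)
        L.append(pt(np.argmax(d[100:158])+100.5,v)); Rr.append(pt(np.argmin(d[470:530])+470.5,v))
    L=np.median(L,0);Rr=np.median(Rr,0); print('side z',L,Rr,'mid',(L[2]+Rr[2])/2,'w',Rr[2]-L[2])
E
python3 - <<'E'
from held import *
held('w3',ctrl.observe())
E
```

```text
rail top at tool y 0.14194392850094933 tilt 0.0008938148444831639 -0.021096792831260897
outer edge toolx -0.09234331974491529 slope deg 0.21837702359515568 55
side z [-0.07820845  0.14194393 -0.0649862 ] [-0.07820368  0.14194393  0.06552616] mid 0.000269978104351809 w 0.1305123624618562
```

The tray sits centred in the gripper (about 0.3 mm, 0.2°), with the lug tips about 224 mm below the TCP. Next I'll hover beside the lower tray so the wrist camera sees its near rail.

```bash
python3 - <<'E'
from plan import *
s=ctrl.observe()
steps(np.array(s['tool_pos']),np.array(s['tool_rot']),np.array([.5371,.0197,.43]),Rt(9.9),8)
E
```

```text
[-26.03 -22.31   9.57] [ 0.004 -0.102 -0.004]
[-26.01 -22.31   9.62] [ 0.004 -0.102 -0.004]
[-25.99 -22.32   9.66] [ 0.004 -0.102 -0.004]
[-25.98 -22.32   9.71] [ 0.004 -0.102 -0.004]
[-25.96 -22.32   9.76] [ 0.004 -0.102 -0.004]
[-25.94 -22.32   9.81] [ 0.004 -0.102 -0.004]
[-25.92 -22.32   9.85] [ 0.004 -0.102 -0.004]
[-25.9  -22.32   9.9 ] [ 0.004 -0.102 -0.004]
```

Call:
apply_moves(
  plan=[
    {"dx": -0.015,"dy": -0.025,"dz": 0.006,"ax": 0,"ay": -0.1,"az": 0,"hand": 0},
    {"dx": -0.027,"dy": -0.027,"dz": 0.0102,"ax": 0,"ay": -0.1,"az": 0,"hand": 0},
    {"dx": -0.03,"dy": -0.027,"dz": 0.0112,"ax": 0,"ay": -0.1,"az": 0,"hand": 0},
    {"dx": -0.033,"dy": -0.027,"dz": 0.0122,"ax": 0,"ay": -0.1,"az": 0,"hand": 0},
    {"dx": -0.033,"dy": -0.027,"dz": 0.0123,"ax": 0,"ay": -0.1,"az": 0,"hand": 0},
    {"dx": -0.03,"dy": -0.023,"dz": 0.011,"ax": 0,"ay": -0.1,"az": 0,"hand": 0},
    {"dx": -0.025,"dy": -0.015,"dz": 0.009,"ax": 0,"ay": -0.1,"az": 0,"hand": 0},
    {"dx": -0.0147,"dy": -0.0075,"dz": 0.006,"ax": 0,"ay": -0.1,"az": 0,"hand": 0},
  ],
)

```text
t: 5.1
tool_pos: [0.5372, 0.0207, 0.4306]
tool_rot: [[0.173, 0.0, 0.985], [-0.985, -0.0, 0.173], [0.0, -1.0, 0.0]]
ft_force: [1.0, 0.0, -4.7]
grip_width: 0.0111
```

Call:
apply_moves(
  plan=[
    {"dx": 0,"dy": 0,"dz": 0,"ax": 0,"ay": 0,"az": 0,"hand": 0},
    {"dx": 0,"dy": 0,"dz": 0,"ax": 0,"ay": 0,"az": 0,"hand": 0},
    {"dx": 0,"dy": 0,"dz": 0,"ax": 0,"ay": 0,"az": 0,"hand": 0},
  ],
)

```text
t: 5.48
tool_pos: [0.5372, 0.0189, 0.4296]
tool_rot: [[0.171, -0.001, 0.985], [-0.985, 0.0, 0.171], [-0.0, -1.0, -0.001]]
ft_force: [0.0, 0.1, -6.1]
grip_width: 0.0109
```

```bash
python3 - <<'E'
from held import *
grab('wrist','w4'); s=ctrl.observe(); held('w4',s); print(s['joint_pos'],s['ft_force'],s['tool_pos'])
im=load('w4'); cv2.imwrite('pics/w4c.png',cv2.resize(im['pixels'][0:110,140:500,::-1],None,fx=2.2,fy=2.2,interpolation=cv2.INTER_CUBIC))
P=cloud(im); print(P[20:50:10,200:480:40].round(3).tolist())
E
```

```text
rail top at tool y 0.14214607386316433 tilt 0.0012574731092738082 -0.0178181602489915
outer edge toolx -0.09224049487668269 slope deg 0.030813846730950504 55
side z [-0.07815331  0.14214607 -0.06497794] [-0.07814051  0.14214607  0.06538107] mid 0.00020156793964561104 w 0.13035900717100432
[-1.85093042e-01  3.41875533e-01  1.28429641e+00 -1.17690874e-04
  1.51633804e+00 -3.56549470e-01] [ 0.18523972  0.7445729  -5.84572937] [0.53721252 0.01894622 0.42975878]
[[[0.365, 0.175, -0.001], [0.454, 0.15, 0.147], [0.483, 0.155, 0.146], [0.513, 0.16, 0.147], [0.543, 0.166, 0.146], [0.573, 0.171, 0.146], [0.63, 0.204, 0.061]], [[0.366, 0.164, -0.0], [0.454, 0.144, 0.145], [0.484, 0.149, 0.146], [0.514, 0.154, 0.146], [0.545, 0.159, 0.145], [0.575, 0.164, 0.147], [0.633, 0.196, 0.058]], [[0.366, 0.153, -0.0], [0.455, 0.137, 0.146], [0.485, 0.142, 0.146], [0.516, 0.147, 0.145], [0.546, 0.152, 0.146], [0.577, 0.158, 0.146], [0.636, 0.187, 0.058]]]
```

View pics/w4.png

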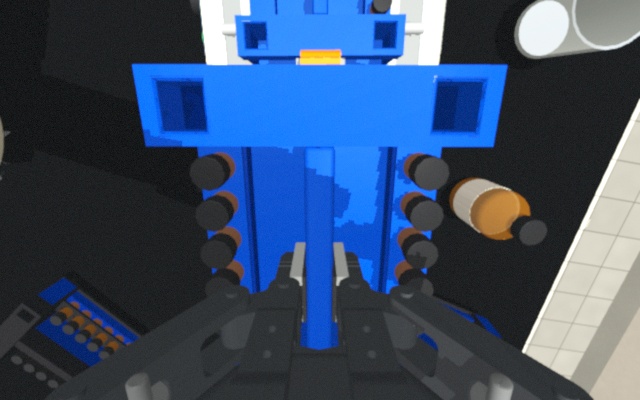

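View pics/w4c.png

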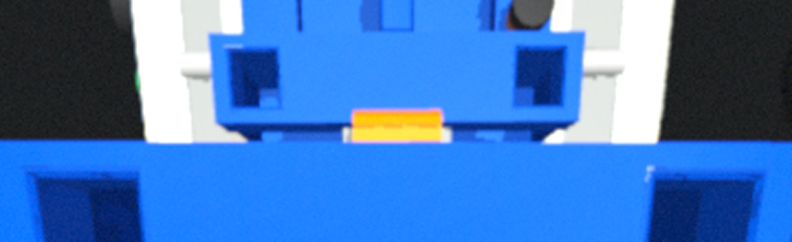

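The wrist view shows the lower tray's near rail (rows about 15–56, columns 237–404) with both sockets at (255,35) and (385,35), and the catch at (320,57). I'll compute its pose in the tool frame.

```bash
python3 - <<'E'
from plan import *
s=ctrl.observe(); im=load('w4'); R=np.array(s['tool_rot']);p=np.array(s['tool_pos'])
f=200/np.tan(np.radians(float(im['vertical_fov']))/2); C=(-im['R'].T@im['t']-p)@R
yt=p[2]-.146
def pt(u,v):
    r=np.array([(u-im['cx'])/f,(v-im['cy'])/f,1])@im['R']@R; return C+r*(yt-C[1])/r[1]
P=(cloud(im)-p)@R
q=P[20:50,275:365].reshape(-1,3); print('rail y',np.median(q[:,1]),'expected',yt)
B=im['pixels'][...,2].astype(float); 
S=cv2.GaussianBlur(im['pixels'].astype(np.float32),(3,3),0)
# print edges: brightness along column for bottom edge
g=cv2.Sobel(cv2.GaussianBlur(B,(3,3),0),cv2.CV_64F,0,1)
for u in (250,265,280,292,350,365,380,390):
    k=np.argmin(g[48:60,u])+48; k2=g[k-1:k+2,u]; sub=k+0.5*(k2[0]-k2[2])/(k2[0]-2*k2[1]+k2[2]); 
    m=np.argmax(np.abs(g[10:24,u]))+10
    print('bottom',u,round(sub,2),pt(u,sub).round(4),'top',m,pt(u,m).round(4))
gr=cv2.Sobel(S[...,0],cv2.CV_64F,1,0)
for v in (20,26,32,38,44,50):
    r=im['pixels'][v,:,0].astype(int)
    a=np.argmax(np.abs(gr[v,228:246]))+228; b=np.argmax(np.abs(gr[v,396:413]))+396
    A,Bb=pt(a,v),pt(b,v); print('side',v,a,b,A[2].round(4),Bb[2].round(4),'mid',((A+Bb)/2)[2].round(4),'w',(Bb-A)[2].round(4))
gx=cv2.Sobel(cv2.GaussianBlur(B,(3,3),0),cv2.CV_64F,1,0)
for v in (28,34,40):
    e=[np.argmin(gx[v,238:252])+238,np.argmax(gx[v,258:272])+258,np.argmin(gx[v,368:380])+368,np.argmax(gx[v,390:402])+390]
    print('sock',v,e,[pt(x,v)[2].round(4) for x in e], np.mean([pt(x,v)[2] for x in e]).round(4))
E
```

```text
rail y 0.284177440182239 expected 0.2837587815824649
bottom 250 55.86 [-0.1189  0.2838 -0.054 ] top 23 [-0.1415  0.2838 -0.0524]
bottom 265 55.78 [-0.1189  0.2838 -0.0422] top 22 [-0.1422  0.2838 -0.0409]
bottom 280 55.83 [-0.1189  0.2838 -0.0305] top 10 [-0.1501  0.2838 -0.0292]
bottom 292 55.62 [-0.1191  0.2838 -0.021 ] top 10 [-0.1501  0.2838 -0.0202]
bottom 350 55.35 [-0.1192  0.2838  0.0244] top 10 [-0.1501  0.2838  0.0234]
bottom 365 55.31 [-0.1193  0.2838  0.0361] top 13 [-0.1481  0.2838  0.0348]
bottom 380 55.1 [-0.1194  0.2838  0.0478] top 13 [-0.1481  0.2838  0.0461]
bottom 390 55.11 [-0.1194  0.2838  0.0557] top 22 [-0.1422  0.2838  0.054 ]
side 20 235 405 -0.0636 0.0653 mid 0.0008 w 0.129
side 26 236 404 -0.0632 0.0649 mid 0.0008 w 0.1281
side 32 236 404 -0.0635 0.0653 mid 0.0009 w 0.1288
side 38 236 404 -0.0639 0.0656 mid 0.0009 w 0.1295
side 44 237 403 -0.0635 0.0652 mid 0.0009 w 0.1286
side 50 237 403 -0.0638 0.0655 mid 0.0009 w 0.1293
sock 28 [np.int64(244), np.int64(266), np.int64(375), np.int64(396)] [np.float64(-0.0572), np.float64(-0.0404), np.float64(0.0429), np.float64(0.0589)] 0.001
sock 34 [np.int64(245), np.int64(266), np.int64(374), np.int64(396)] [np.float64(-0.0567), np.float64(-0.0406), np.float64(0.0423), np.float64(0.0592)] 0.0011
sock 40 [np.int64(245), np.int64(266), np.int64(374), np.int64(395)] [np.float64(-0.0571), np.float64(-0.0408), np.float64(0.0426), np.float64(0.0588)] 0.0009
```

Two views agree within 1 mm: move -211 mm along tool x, +0.5 mm along tool z and -0.15° of yaw. I'll go above at the current height.

Call:
apply_moves(
  plan=[
    {"dx": -0.012,"dy": 0,"dz": 0.0005,"ax": 0,"ay": -0.15,"az": 0,"hand": 0},
    {"dx": -0.028,"dy": 0,"dz": 0,"ax": 0,"ay": 0,"az": 0,"hand": 0},
    {"dx": -0.036,"dy": 0,"dz": 0,"ax": 0,"ay": 0,"az": 0,"hand": 0},
    {"dx": -0.04,"dy": 0,"dz": 0,"ax": 0,"ay": 0,"az": 0,"hand": 0},
    {"dx": -0.04,"dy": 0,"dz": 0,"ax": 0,"ay": 0,"az": 0,"hand": 0},
    {"dx": -0.03,"dy": 0,"dz": 0,"ax": 0,"ay": 0,"az": 0,"hand": 0},
    {"dx": -0.018,"dy": 0,"dz": 0,"ax": 0,"ay": 0,"az": 0,"hand": 0},
    {"dx": -0.007,"dy": 0,"dz": 0,"ax": 0,"ay": 0,"az": 0,"hand": 0},
  ],
)

```text
t: 6.52
tool_pos: [0.5007, 0.2282, 0.4302]
tool_rot: [[0.175, -0.0, 0.985], [-0.985, -0.0, 0.175], [0.0, -1.0, -0.0]]
ft_force: [0.0, -0.2, -5.8]
grip_width: 0.011
```

Call:
apply_moves(
  plan=[
    {"dx": 0,"dy": 0.015,"dz": 0,"ax": 0,"ay": 0,"az": 0,"hand": 0},
    {"dx": 0,"dy": 0.02,"dz": 0,"ax": 0,"ay": 0,"az": 0,"hand": 0},
    {"dx": 0,"dy": 0.01,"dz": 0,"ax": 0,"ay": 0,"az": 0,"hand": 0},
    {"dx": 0,"dy": 0.004,"dz": 0,"ax": 0,"ay": 0,"az": 0,"hand": 0},
    {"dx": 0,"dy": 0,"dz": 0,"ax": 0,"ay": 0,"az": 0,"hand": 0},
    {"dx": 0,"dy": 0,"dz": 0,"ax": 0,"ay": 0,"az": 0,"hand": 0},
  ],
)

```text
t: 7.28
tool_pos: [0.501, 0.2275, 0.3819]
tool_rot: [[0.174, 0.001, 0.985], [-0.985, 0.0, 0.174], [-0.0, -1.0, 0.001]]
ft_force: [1.0, -0.3, -5.3]
grip_width: 0.011
```

```bash
python3 - <<'E'
from plan import *
rel([.5016,.2268,.378],Rt(10.0)); grab('wrist','w5'); grab('side','s5')
a=load('s5')['pixels'][170:300,240:380,::-1]; cv2.imwrite('pics/s5c.png',cv2.resize(a,None,fx=4.5,fy=4.5,interpolation=cv2.INTER_CUBIC))
E
```

```text
d tool mm [0.75 3.88 0.44] turn [-0.07  0.03 -0.  ] f [ 0.98 -0.28 -5.34] t 7.275
```

View pics/w5.png

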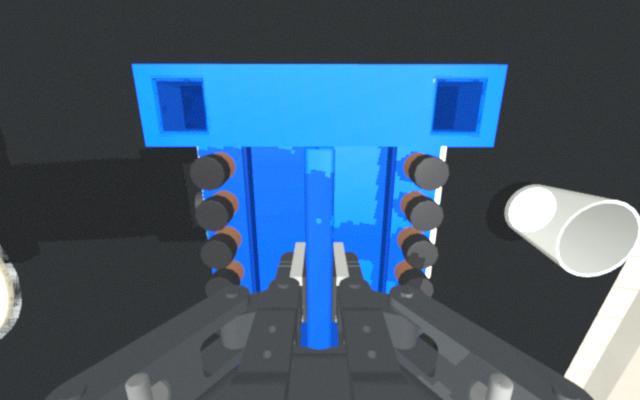

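View pics/s5c.png

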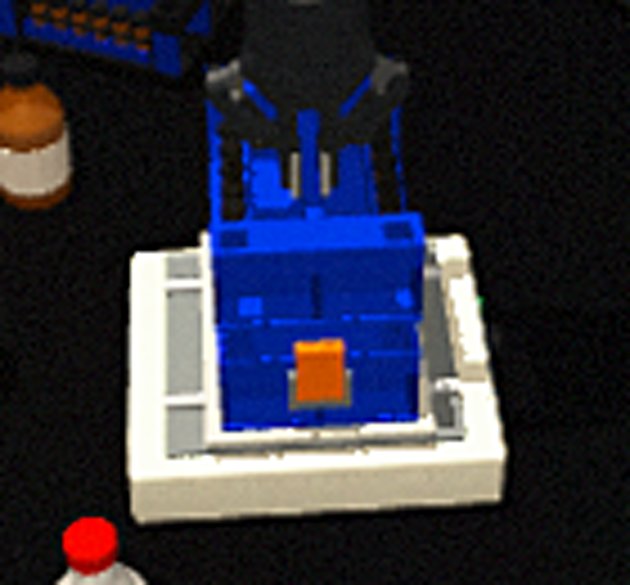

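The tray hovers about 11 mm above the rails and is level in both views. I'll trim by half a millimetre and descend slowly, feeling for contact.

Call:
apply_moves(
  plan=[
    {"dx": 0.0006,"dy": 0.004,"dz": 0.0004,"ax": 0,"ay": 0,"az": 0,"hand": 0},
    {"dx": 0,"dy": 0.003,"dz": 0,"ax": 0,"ay": 0,"az": 0,"hand": 0},
    {"dx": 0,"dy": 0.0015,"dz": 0,"ax": 0,"ay": 0,"az": 0,"hand": 0},
    {"dx": 0,"dy": 0.0015,"dz": 0,"ax": 0,"ay": 0,"az": 0,"hand": 0},
    {"dx": 0,"dy": 0.0,"dz": 0,"ax": 0,"ay": 0,"az": 0,"hand": 0},
  ],
)

```text
t: 8.0
tool_pos: [0.5015, 0.227, 0.3711]
tool_rot: [[0.174, -0.0, 0.985], [-0.985, -0.0, 0.174], [-0.0, -1.0, -0.0]]
ft_force: [-0.7, 0.8, -5.2]
grip_width: 0.0112
```

Call:
apply_moves(
  plan=[
    {"dx": 0,"dy": 0.0015,"dz": 0,"ax": 0,"ay": 0,"az": 0,"hand": 0},
    {"dx": 0,"dy": 0.001,"dz": 0,"ax": 0,"ay": 0,"az": 0,"hand": 0},
    {"dx": 0,"dy": 0,"dz": 0,"ax": 0,"ay": 0,"az": 0,"hand": 0},
  ],
)

```text
t: 8.38
tool_pos: [0.5015, 0.227, 0.3687]
tool_rot: [[0.174, -0.0, 0.985], [-0.985, 0.0, 0.174], [-0.0, -1.0, -0.0]]
ft_force: [0.3, 0.6, -4.3]
grip_width: 0.0109
```

Call:
apply_moves(
  plan=[
    {"dx": 0,"dy": 0.001,"dz": 0,"ax": 0,"ay": 0,"az": 0,"hand": 0},
    {"dx": 0,"dy": 0.0,"dz": 0,"ax": 0,"ay": 0,"az": 0,"hand": 0},
  ],
)

```text
t: 8.62
tool_pos: [0.5014, 0.227, 0.3678]
tool_rot: [[0.174, 0.0, 0.985], [-0.985, 0.0, 0.174], [-0.0, -1.0, 0.0]]
ft_force: [-0.1, 1.0, -5.3]
grip_width: 0.0114
```

Call:
apply_moves(
  plan=[
    {"dx": 0,"dy": 0.001,"dz": 0,"ax": 0,"ay": 0,"az": 0,"hand": 0},
    {"dx": 0,"dy": 0.0,"dz": 0,"ax": 0,"ay": 0,"az": 0,"hand": 0},
  ],
)

```text
t: 8.88
tool_pos: [0.5015, 0.2271, 0.3669]
tool_rot: [[0.174, 0.0, 0.985], [-0.985, 0.0, 0.174], [-0.0, -1.0, 0.0]]
ft_force: [-0.5, 2.3, -3.6]
grip_width: 0.011
```

The lugs are past rail level (0.370) with only about 2 N, so they have entered the sockets. A small +y push suggests a slight trim.

Call:
apply_moves(
  plan=[
    {"dx": -0.0003,"dy": 0.001,"dz": 0,"ax": 0,"ay": 0,"az": 0,"hand": 0},
    {"dx": 0,"dy": 0.0,"dz": 0,"ax": 0,"ay": 0,"az": 0,"hand": 0},
  ],
)

```text
t: 9.12
tool_pos: [0.5015, 0.2272, 0.3659]
tool_rot: [[0.174, 0.001, 0.985], [-0.985, -0.0, 0.174], [0.0, -1.0, 0.001]]
ft_force: [0.2, 0.4, -2.5]
grip_width: 0.0112
```

Call:
apply_moves(
  plan=[
    {"dx": 0,"dy": 0.001,"dz": 0,"ax": 0,"ay": 0,"az": 0,"hand": 0},
    {"dx": 0,"dy": 0.0,"dz": 0,"ax": 0,"ay": 0,"az": 0,"hand": 0},
  ],
)

```text
t: 9.38
tool_pos: [0.5015, 0.2272, 0.3649]
tool_rot: [[0.174, 0.001, 0.985], [-0.985, 0.0, 0.174], [0.0, -1.0, 0.001]]
ft_force: [0.9, 0.6, -0.4]
grip_width: 0.0106
```

```bash
python3 - <<'E'
from held import *
s=ctrl.observe(); print(s['ft_force'],s['wrist_torque']); grab('wrist','w6'); held('w6',s); grab('side','s6')
a=load('s6')['pixels'][170:300,240:380,::-1]; cv2.imwrite('pics/s6c.png',cv2.resize(a,None,fx=4.5,fy=4.5,interpolation=cv2.INTER_CUBIC))
E
```

```text
[ 0.94551363  0.57112439 -0.37250555] [ 0.01554779 -0.09296003  0.06205521]
rail top at tool y 0.1420289195283322 tilt 0.0008457126028965128 -0.020610459230230003
outer edge toolx -0.09241870802033547 slope deg 0.22052170824530654 55
side z [-0.07824989  0.14202892 -0.06510756] [-0.07825424  0.14202892  0.06554016] mid 0.00021629992243267504 w 0.13064771408732714
```

View pics/s6c.png

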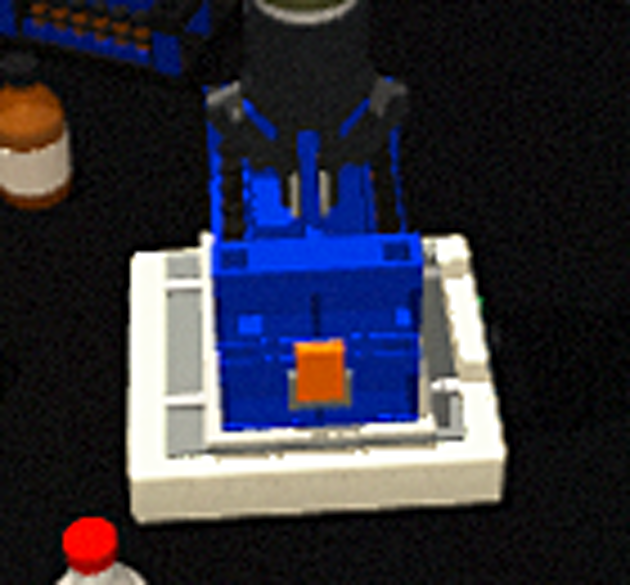

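The tray is level with no slip in the grip and small moments, so the lugs are in and the catches are starting to yield. I'll press on gently in 1 mm steps.

Call:
apply_moves(
  plan=[
    {"dx": 0,"dy": 0.001,"dz": 0,"ax": 0,"ay": 0,"az": 0,"hand": 0},
    {"dx": 0,"dy": 0.0,"dz": 0,"ax": 0,"ay": 0,"az": 0,"hand": 0},
  ],
)

```text
t: 9.72
tool_pos: [0.5014, 0.2273, 0.3638]
tool_rot: [[0.174, 0.0, 0.985], [-0.985, 0.0, 0.174], [-0.0, -1.0, 0.0]]
ft_force: [1.1, 0.2, 0.1]
grip_width: 0.0109
```

Call:
apply_moves(
  plan=[
    {"dx": 0,"dy": 0.001,"dz": 0,"ax": 0,"ay": 0,"az": 0,"hand": 0},
    {"dx": 0,"dy": 0.0,"dz": 0,"ax": 0,"ay": 0,"az": 0,"hand": 0},
  ],
)

```text
t: 9.98
tool_pos: [0.5014, 0.2273, 0.3628]
tool_rot: [[0.174, 0.0, 0.985], [-0.985, 0.0, 0.174], [0.0, -1.0, 0.0]]
ft_force: [0.7, 0.0, 2.2]
grip_width: 0.0111
```

Call:
apply_moves(
  plan=[
    {"dx": 0,"dy": 0.001,"dz": 0,"ax": 0,"ay": 0,"az": 0,"hand": 0},
    {"dx": 0,"dy": 0.0,"dz": 0,"ax": 0,"ay": 0,"az": 0,"hand": 0},
  ],
)

```text
t: 10.22
tool_pos: [0.5014, 0.2273, 0.3618]
tool_rot: [[0.174, 0.0, 0.985], [-0.985, 0.0, 0.174], [-0.0, -1.0, 0.0]]
ft_force: [0.1, 0.8, 2.6]
grip_width: 0.0107
```

Call:
apply_moves(
  plan=[
    {"dx": 0,"dy": 0.001,"dz": 0,"ax": 0,"ay": 0,"az": 0,"hand": 0},
    {"dx": 0,"dy": 0.001,"dz": 0,"ax": 0,"ay": 0,"az": 0,"hand": 0},
  ],
)

```text
t: 10.48
tool_pos: [0.5014, 0.2273, 0.3595]
tool_rot: [[0.174, -0.0, 0.985], [-0.985, -0.0, 0.174], [0.0, -1.0, -0.0]]
ft_force: [0.3, 0.6, -0.7]
grip_width: 0.0111
```

Call:
apply_moves(
  plan=[
    {"dx": 0,"dy": 0.001,"dz": 0,"ax": 0,"ay": 0,"az": 0,"hand": 0},
    {"dx": 0,"dy": 0.0,"dz": 0,"ax": 0,"ay": 0,"az": 0,"hand": 0},
  ],
)

```text
t: 10.72
tool_pos: [0.5014, 0.2273, 0.3581]
tool_rot: [[0.174, -0.001, 0.985], [-0.985, -0.0, 0.174], [0.0, -1.0, -0.001]]
ft_force: [0.5, 1.6, -3.7]
grip_width: 0.0108
```

Call:
apply_moves(
  plan=[
    {"dx": 0,"dy": 0.001,"dz": 0,"ax": 0,"ay": 0,"az": 0,"hand": 0},
    {"dx": 0,"dy": 0.0,"dz": 0,"ax": 0,"ay": 0,"az": 0,"hand": 0},
  ],
)

```text
t: 10.98
tool_pos: [0.5013, 0.2272, 0.3574]
tool_rot: [[0.174, -0.001, 0.985], [-0.985, -0.0, 0.174], [0.0, -1.0, -0.001]]
ft_force: [-0.6, 0.2, -2.6]
grip_width: 0.0112
```

Call:
apply_moves(
  plan=[
    {"dx": 0,"dy": 0.001,"dz": 0,"ax": 0,"ay": 0,"az": 0,"hand": 0},
    {"dx": 0,"dy": 0.0,"dz": 0,"ax": 0,"ay": 0,"az": 0,"hand": 0},
  ],
)

```text
t: 11.22
tool_pos: [0.5014, 0.2272, 0.3566]
tool_rot: [[0.174, -0.0, 0.985], [-0.985, -0.0, 0.174], [0.0, -1.0, -0.0]]
ft_force: [-0.8, 0.4, -2.5]
grip_width: 0.0112
```

Call:
apply_moves(
  plan=[
    {"dx": 0,"dy": 0.001,"dz": 0,"ax": 0,"ay": 0,"az": 0,"hand": 0},
    {"dx": 0,"dy": 0.0,"dz": 0,"ax": 0,"ay": 0,"az": 0,"hand": 0},
  ],
)

```text
t: 11.48
tool_pos: [0.5014, 0.2272, 0.3552]
tool_rot: [[0.174, -0.001, 0.985], [-0.985, -0.0, 0.174], [0.0, -1.0, -0.001]]
ft_force: [1.4, -0.5, -5.5]
grip_width: 0.0113
```

Call:
apply_moves(
  plan=[
    {"dx": 0,"dy": 0.001,"dz": 0,"ax": 0,"ay": 0,"az": 0,"hand": 0},
    {"dx": 0,"dy": 0.0,"dz": 0,"ax": 0,"ay": 0,"az": 0,"hand": 0},
  ],
)

```text
t: 11.72
tool_pos: [0.5014, 0.2272, 0.3541]
tool_rot: [[0.174, -0.001, 0.985], [-0.985, -0.0, 0.174], [0.0, -1.0, -0.001]]
ft_force: [0.8, 0.1, -9.5]
grip_width: 0.0112
```

Call:
apply_moves(
  plan=[
    {"dx": 0,"dy": 0.0008,"dz": 0,"ax": 0,"ay": 0,"az": 0,"hand": 0},
    {"dx": 0,"dy": 0.0,"dz": 0,"ax": 0,"ay": 0,"az": 0,"hand": 0},
  ],
)

```text
t: 11.98
tool_pos: [0.5014, 0.2273, 0.354]
tool_rot: [[0.174, 0.0, 0.985], [-0.985, 0.0, 0.174], [-0.0, -1.0, 0.0]]
ft_force: [0.1, 0.9, -6.2]
grip_width: 0.0106
```

Call:
apply_moves(
  plan=[
    {"dx": 0,"dy": 0.0005,"dz": 0,"ax": 0,"ay": 0,"az": 0,"hand": 0},
    {"dx": 0,"dy": 0.0,"dz": 0,"ax": 0,"ay": 0,"az": 0,"hand": 0},
  ],
)

```text
t: 12.22
tool_pos: [0.5014, 0.2273, 0.3536]
tool_rot: [[0.174, 0.0, 0.985], [-0.985, 0.0, 0.174], [0.0, -1.0, 0.0]]
ft_force: [-0.5, 0.8, -5.3]
grip_width: 0.0113
```

```bash
python3 - <<'E'
from held import *
s=ctrl.observe(); print(s['ft_force'],s['wrist_torque'],s['tool_pos']); grab('wrist','w7'); held('w7',s); grab('side','s7')
a=load('s7')['pixels'][170:300,240:380,::-1]; cv2.imwrite('pics/s7c.png',cv2.resize(a,None,fx=4.5,fy=4.5,interpolation=cv2.INTER_CUBIC))
E
```

```text
[-0.51288372  0.81863083 -5.33456499] [-0.00097146  0.00957318 -0.01514823] [0.5014327  0.22727368 0.35361081]
rail top at tool y 0.1420652521530924 tilt 0.000729455806755467 -0.02253709069621117
outer edge toolx -0.09228386162802354 slope deg 0.2225511555447244 55
side z [-0.07823831  0.14206525 -0.06510655] [-0.0782433   0.14206525  0.06554153] mid 0.0002174907206406243 w 0.13064808697316016
```

View pics/s7c.png

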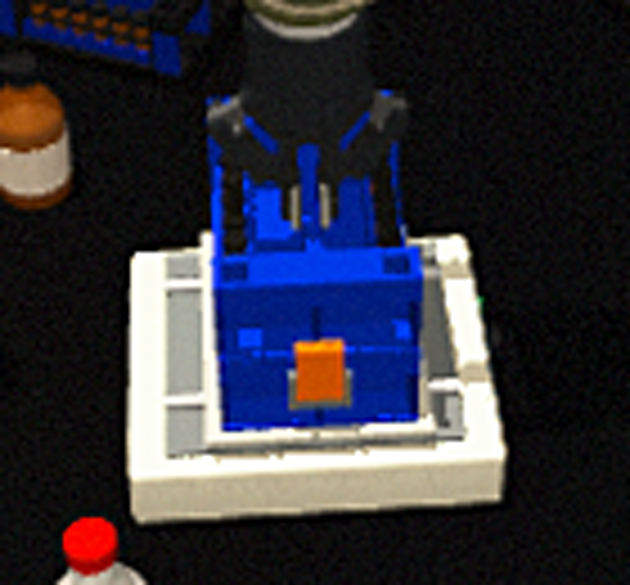

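View pics/w7.png

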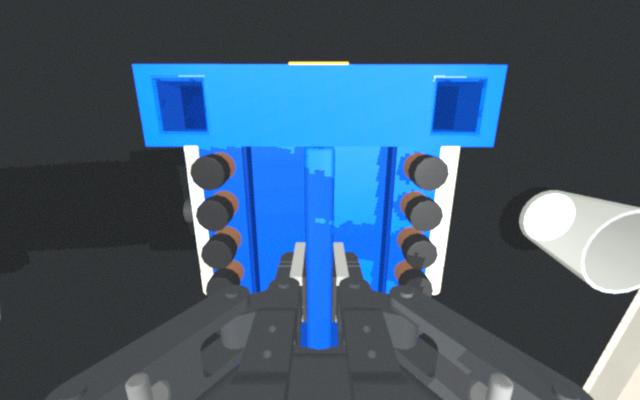

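Now at expected home height (0.354), where the catches' pull showed at -9.5 N. I'll push a little further to feel the hard stop.

Call:
apply_moves(
  plan=[
    {"dx": 0,"dy": 0.0007,"dz": 0,"ax": 0,"ay": 0,"az": 0,"hand": 0},
    {"dx": 0,"dy": 0.0,"dz": 0,"ax": 0,"ay": 0,"az": 0,"hand": 0},
  ],
)

```text
t: 12.58
tool_pos: [0.5013, 0.2273, 0.3535]
tool_rot: [[0.174, 0.001, 0.985], [-0.985, 0.0, 0.174], [-0.0, -1.0, 0.001]]
ft_force: [-1.9, 0.3, 4.6]
grip_width: 0.0111
```

Call:
apply_moves(
  plan=[
    {"dx": 0,"dy": 0.0005,"dz": 0,"ax": 0,"ay": 0,"az": 0,"hand": 0},
    {"dx": 0,"dy": 0.0,"dz": 0,"ax": 0,"ay": 0,"az": 0,"hand": 0},
  ],
)

```text
t: 12.82
tool_pos: [0.5012, 0.2273, 0.3535]
tool_rot: [[0.174, 0.002, 0.985], [-0.985, 0.0, 0.174], [-0.0, -1.0, 0.002]]
ft_force: [-4.0, -0.7, 8.4]
grip_width: 0.0111
```

There is a firm stop at z = 0.3535 (about 14 N including weight). I'll relax that and give a very slight tug to confirm the catches hold.

Call:
apply_moves(
  plan=[
    {"dx": 0,"dy": -0.0008,"dz": 0,"ax": 0,"ay": 0,"az": 0,"hand": 0},
    {"dx": 0,"dy": -0.0006,"dz": 0,"ax": 0,"ay": 0,"az": 0,"hand": 0},
    {"dx": 0,"dy": 0,"dz": 0,"ax": 0,"ay": 0,"az": 0,"hand": 0},
  ],
)

```text
t: 13.2
tool_pos: [0.5015, 0.2273, 0.3536]
tool_rot: [[0.174, 0.0, 0.985], [-0.985, 0.0, 0.174], [-0.0, -1.0, 0.0]]
ft_force: [-0.8, 1.7, 1.0]
grip_width: 0.0112
```

Call:
apply_moves(
  plan=[
    {"dx": 0,"dy": -0.0005,"dz": 0,"ax": 0,"ay": 0,"az": 0,"hand": 0},
    {"dx": 0,"dy": 0.0,"dz": 0,"ax": 0,"ay": 0,"az": 0,"hand": 0},
  ],
)

```text
t: 13.45
tool_pos: [0.5015, 0.2272, 0.3536]
tool_rot: [[0.174, -0.001, 0.985], [-0.985, -0.0, 0.174], [0.0, -1.0, -0.001]]
ft_force: [0.4, -0.5, -4.9]
grip_width: 0.0111
```

Call:
apply_moves(
  plan=[
    {"dx": 0,"dy": -0.0006,"dz": 0,"ax": 0,"ay": 0,"az": 0,"hand": 0},
    {"dx": 0,"dy": 0.0,"dz": 0,"ax": 0,"ay": 0,"az": 0,"hand": 0},
  ],
)

```text
t: 13.7
tool_pos: [0.5014, 0.2272, 0.3541]
tool_rot: [[0.174, -0.001, 0.985], [-0.985, -0.0, 0.174], [0.0, -1.0, -0.001]]
ft_force: [1.3, -0.4, -9.6]
grip_width: 0.0111
```

The catches resist the tug (about 4 N beyond weight), so they hold. Re-seating, then opening partway so the backs stay clear of the vials.

Call:
apply_moves(
  plan=[
    {"dx": 0,"dy": 0.001,"dz": 0,"ax": 0,"ay": 0,"az": 0,"hand": 0},
    {"dx": 0,"dy": 0.0005,"dz": 0,"ax": 0,"ay": 0,"az": 0,"hand": 0},
    {"dx": 0,"dy": 0,"dz": 0,"ax": 0,"ay": 0,"az": 0,"hand": 0},
  ],
)

```text
t: 14.08
tool_pos: [0.5013, 0.2273, 0.3535]
tool_rot: [[0.174, 0.0, 0.985], [-0.985, 0.0, 0.174], [0.0, -1.0, 0.0]]
ft_force: [-1.6, 0.8, -3.2]
grip_width: 0.011
```

Call:
apply_moves(
  plan=[
    {"dx": 0,"dy": 0,"dz": 0,"ax": 0,"ay": 0,"az": 0,"hand": 0.2},
    {"dx": 0,"dy": 0,"dz": 0,"ax": 0,"ay": 0,"az": 0,"hand": 0.4},
    {"dx": 0,"dy": 0,"dz": 0,"ax": 0,"ay": 0,"az": 0,"hand": 0.4},
    {"dx": 0,"dy": 0,"dz": 0,"ax": 0,"ay": 0,"az": 0,"hand": 0.4},
  ],
)

```text
t: 14.58
tool_pos: [0.5014, 0.2273, 0.3533]
tool_rot: [[0.174, 0.0, 0.985], [-0.985, 0.0, 0.174], [-0.0, -1.0, 0.0]]
ft_force: [-1.1, -0.1, -0.0]
grip_width: 0.0341
```

Call:
apply_moves(
  plan=[
    {"dx": 0,"dy": -0.01,"dz": 0,"ax": 0,"ay": 0,"az": 0,"hand": 0.4},
    {"dx": 0,"dy": -0.02,"dz": 0,"ax": 0,"ay": 0,"az": 0,"hand": 0.4},
    {"dx": 0,"dy": -0.03,"dz": 0,"ax": 0,"ay": 0,"az": 0,"hand": 0.4},
    {"dx": 0,"dy": -0.035,"dz": 0,"ax": 0,"ay": 0,"az": 0,"hand": 0.4},
    {"dx": 0,"dy": -0.03,"dz": 0,"ax": 0,"ay": 0,"az": 0,"hand": 0.4},
    {"dx": 0,"dy": -0.015,"dz": 0,"ax": 0,"ay": 0,"az": 0,"hand": 0.4},
    {"dx": 0,"dy": 0,"dz": 0,"ax": 0,"ay": 0,"az": 0,"hand": 0.4},
    {"dx": 0,"dy": 0,"dz": 0,"ax": 0,"ay": 0,"az": 0,"hand": 0.4},
  ],
)

```text
t: 15.58
tool_pos: [0.5014, 0.2272, 0.4926]
tool_rot: [[0.174, -0.001, 0.985], [-0.985, -0.0, 0.174], [0.0, -1.0, -0.001]]
ft_force: [-0.2, 0.3, 0.2]
grip_width: 0.0342
```

```bash
python3 - <<'E'
from held import *
s=ctrl.observe(); print(s['ft_force'],s['tool_pos']); im=grab('wrist','w8'); P=cloud(im); grab('side','s8')
print(P[110:200:15,322].round(4).tolist())
print(P[112,250:400:25].round(4).tolist())
a=load('s8')['pixels'][100:320,200:380,::-1]; cv2.imwrite('pics/s8c.png',cv2.resize(a,None,fx=2.7,fy=2.7,interpolation=cv2.INTER_CUBIC))
E
```

```text
[-0.21586752  0.28293831  0.18582716] [0.50135022 0.22724625 0.49263362]
[[0.49, 0.3049, 0.212], [0.4921, 0.2933, 0.21], [0.4943, 0.2813, 0.2108], [0.4965, 0.2688, 0.2103], [0.4988, 0.256, 0.2102], [0.5011, 0.2432, 0.2118]]
[[0.4302, 0.2929, 0.2022], [0.4526, 0.2967, 0.2124], [0.4726, 0.3003, 0.2119], [0.4927, 0.3038, 0.2118], [0.5127, 0.3074, 0.2121], [0.544, 0.3133, 0.1492]]
```

View pics/w8.png

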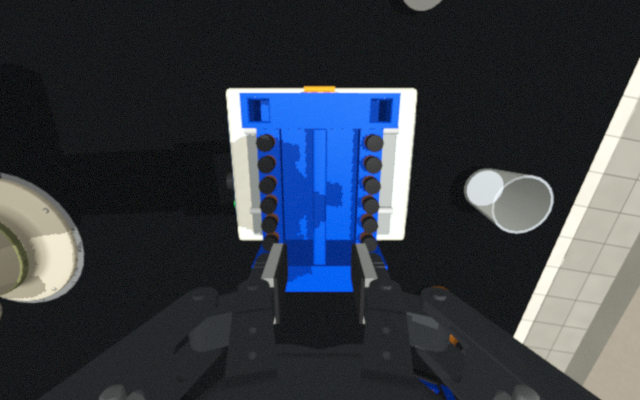

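View pics/s8c.png

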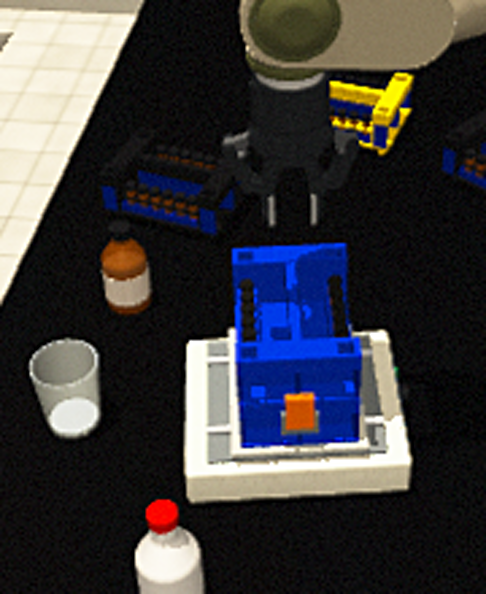

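```bash
python3 - <<'E'
from h import *
P=cloud(load('w8'))
for n,(a,b,c,d) in dict(far=(98,120,280,360),bar=(140,230,317,325),near=(270,288,295,345)).items(): print(n,np.median(P[a:b,c:d].reshape(-1,3),0).round(4))
P=cloud(load('s8'));
a=load('s8')['pixels'][215:270,270:345,::-1]; cv2.imwrite('pics/s8d.png',cv2.resize(a,None,fx=8,fy=8,interpolation=cv2.INTER_CUBIC))
E
```

```text
far [0.4879 0.3057 0.2115]
bar [0.4998 0.2432 0.2104]
near [0.5152 0.1509 0.2114]
```

View pics/s8d.png

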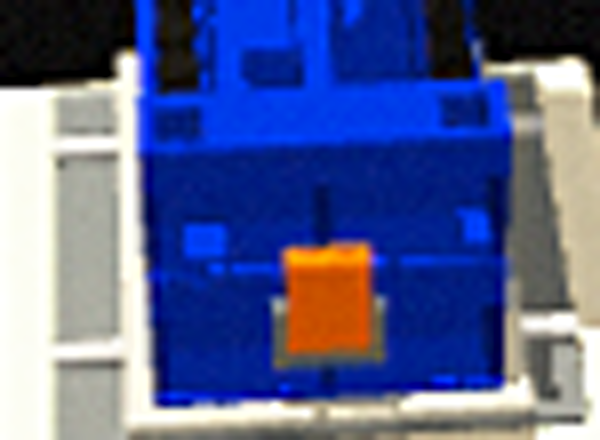

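Both ends are level at 0.2115/0.2114 m (home is 0.212), the floor is flush on the rails, and the catch sits over the floor edge. The bottles and beaker are unmoved. Handing in.

```bash
python3 - <<'E'
from cell import ctrl
print(ctrl.job_done())
E
```

```text
the job is handed in; nothing more can be done
None
```

The loose blue tray is stacked on the shaker's lower tray, pressed home and released. The job was handed in at about 16 s of the 72 s allowed.

- **Placing:** I found the sockets with the top and wrist cameras, which agreed to about 1 mm. The lugs went in under 2–5 N of contact force. The catches gave way at roughly 8 N of total push. I then pressed to a firm stop at about 14 N.
- **Catches:** A slight tug met about 4 N beyond the tray's weight, so the catches hold. I saw the +y catch over the floor edge. The other catch was hidden from view, so only the tug and the level heights vouch for it.
- **Final checks:** The two ends of the tray's top measured 0.2115 m and 0.2114 m, against about 0.212 m when fully home, so it is level and seated. The gripper is clear with about zero force. The bottles and beaker look unmoved in the pictures; I did not re-measure them.

Nothing disagreed in the final checks. Two hiccups along the way: the first move call was refused because it left out some keys, and the first automatic fit of the loose tray failed and had to be redone with the fingers masked out.

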